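# Slide the blank into the die pocket and close the keeper

### The job

Push the loose round steel blank across the die plate against the guide fence and along it until it drops into the round pocket, sliding it without lifting it. Press down on it with a steady 10 N or so for a second to bed it; never push or press it with more than 20 N. Then swing the keeper bar over it until it reaches its stop, leaving everything else on the bench where it is.

Things in the scene. Friction and masses are not known exactly. Their poses are not given: they have to be found in the camera images.
- bed: Green die bed, slab 170 (x) x 360 (y) x 20 mm, fixed. Origin: centre of its underside; z up, y along the fence, +x towards the fence; yaw within 0.25 rad. On it lies a bare steel die plate, 12 mm thick, its flat top 32 mm above the bench being the sliding face (bed x -80 to +44, y about -165 to +165 mm).
- fence (a point): Middle of the fence's guiding face, at its foot: bed x = 32, y = -30, z = 32 mm. The fence is a straight steel strip on the plate along bed y, 10 mm high, 12 mm thick, running from bed y = -180 to +120 mm.
- mark (a point): Nominal centre of the pocket, on the plate's top: bed x = 12, y = 50, z = 32 mm. The pocket is a round hole 45 mm wide, 6 mm deep, flat floor. The die plate is clamped up to 12 mm either way along the fence, so the true centre is up to 12 mm off this point along bed y (not across) and must be seen or felt. A blank touching the fence slides into it from the -y side.
- blank: The workpiece: dark steel disc, 40 mm diameter, 20 mm high, 0.14 to 0.28 kg, oiled, edges chamfered. Origin: centre of its underside. Starts flat on the plate, off the fence, in the -y half of the bed. Loose on the plate its origin is at bed z = 32 mm, seated in the pocket at 26 mm. Its support is rigid: pressed down or pushed on to the fence or pocket wall, force builds up within a mm, so go slowly.
- keeper (a joint): Swing bar, 30 wide, 8 mm thick, reaching 105 mm from a post behind the fence; underside 16.5 mm above the plate: clears a seated blank (14 mm), hits one not seated. Angle in rad, anticlockwise from above; 0 to 0.5 parked (at 0 it points 1.22 rad anticlockwise from bed +x), 1.92 is the stop: across the fence to bed -x, over the pocket. Needs about 1 N at the pin; stays where left.
- pivot (a point): The keeper's turning axis, at the level of the bar's underside: bed x = 56, y = 50, z = 48.5 mm.
- pin (a point): Handle pin of the keeper: upright steel pin 14 mm diameter, 98 mm from the turning axis. This point is on the pin's axis, 30 mm above the bar's underside; the pin runs from the bar's top (22 mm below this point) to 21 mm above this point.
- hammer: Bystander: hand hammer lying on the bench at the robot's right, about 280 mm long. Leave alone.
- tin: Bystander: grey can, 70 mm diameter, 90 mm high, at the robot's left. Origin: centre of its underside. Leave alone.
- firebrick: Bystander: half firebrick 110 x 100 x 60 mm on the bench at the robot's left, beyond the can. Origin: centre of its underside. Leave alone.
Mind the look-alikes: they are no part of the job. Of the things like the blank, leave any that is blue or orange; of the rest the smaller one is meant.

How it is judged:
By the outcome, as a careful person would: the job done as asked, in the order asked, and still so for the second after the job is handed in, with the robot touching nothing.
It also fails if it takes over 72 s, if anything falls off the work surface, if the arm or the gripper's body presses on something with over 40 N, if the wrist force passes 120 N, or if a joint passes its speed limit or range.

### The arm

A 7-joint arm with a two-finger parallel gripper is mounted at the origin on the work surface. World frame = base frame: x ahead of the robot, y to its left, z up, the work surface at z = 0. Lengths are in m, angles in rad, forces in N, time in s.
With the tool pointing down it reaches from about 0.425 to 0.875 m from the base axis. Payload 4.7 kg.
Tool frame: the origin (TCP) lies at the very end of the fingers, on their centre line; the grasp point (between the pads) lies 19 mm behind it (ctrl.grasp_offset is the distance from the TCP to the grasp point, in m); z points along the fingers, y is the direction in which the jaws open and shut (so a half turn about z gives the same grasp; the last joint's range is limited). The gripper opens to 87 mm and grips with 3 to 60 N. Pads are 19 mm wide; open, the fingers measure 117 mm over their backs; the gripper's body (75 mm by 190 mm) begins 51 mm behind the grasp point.
Start: joints at [-1.305, 0.321, -0.07, 1.45, 0.023, 1.371, -0.057], TCP at [0.162, 0.63, 0.223] pointing down, gripper open.
Joint ranges: [-2.86, 2.86], [-0.3, 2.09], [-1.38, 1.24], [0.06, 2.45], [-1.56, 4.7], [0.09, 2.05], [-2.69, 2.69]. Speed limits (rad/s): [2.57, 2.57, 3.14, 3.14, 3.14, 3.14, 3.14].

### API

Orientations are given as a rotation vector (axis times angle).
In Python, from bench import ctrl gives the robot as it stands.
- The arm moves only by the shell command python3 -m creep 'ROWS' [FORCE]. ROWS is JSON, a list that holds one entry, the list of rows, each a list of 7 numbers: the opening, from 0 (shut) to 1 (fully open), then the shift along the tool's x, y, z in mm, then the turn, a rotation vector about the tool's x, y, z in rad. In form: [[[grip, dx, dy, dz, rx, ry, rz], ...]]. A call has 1 to 5 rows; each row is the pose to reach, as a shift and turn from the pose commanded when the call began, along the tool's axes at that moment; what a row does not reach only later rows make up. A row lasts 1/10 s, in which the tool goes at most 50 mm and 8.59 degrees, less where a joint would pass 70% of its speed; a pose out of reach is approached as far as the arm can. A call with a gripper value outside its range is refused whole. The fingers move at their own pace and stop on an object; FORCE is the grip in N (left out, the last holds). Time passes only in rows, so rows that repeat a pose let the fingers close. It gives the time, the measured TCP pose, the force and the opening at its end, in the units of the state.
- ctrl.get_state(): the state, without advancing time (a new reading comes with each control period).
- ctrl.get_image(name): name is "scene" or "top" or "wrist"; returns the picture (480x640x3 uint8, red, green, blue); there is no depth.
- ctrl.camera_params(name): a dict with "K" (3x3 intrinsics, pixels), "k1" (the pictures are not rectified: a ray, as slopes to the right and down, at radius r is drawn at 1 + k1 r^2 times it, then the intrinsics apply), "pose" (4x4, takes a point from camera to world coordinates). Camera axes: x right, y down, z forward; pixel columns grow to the right and rows downward; lengths in m; the calibration is good to about 2 mm. A picture is of the moment at which its call begins: read the wrist's pose just before it. camera_params takes no time and is no camera call; for the wrist camera it gives the pose at the moment of the call.
- ctrl.close_job(): hands the job in, once; it reports no verdict.
The state is a dict: "time": time; "joint_positions": joint angles; "qd": joint speeds; "joint_torque": joint torques, N m; "position": TCP position; "tool_rot": TCP orientation; "ft_force": force on the tool from outside, world axes, zero at the start; "torque": the same for the moment, N m; "grip_width": opening from 0.0 (shut) to 1.0 (fully open).
Only numpy, scipy, OpenCV 4.12 (cv2) and the standard library are available. Lean on these libraries where they do the work, as an engineer would, in place of code of your own. Each camera call takes 0.05 s, during which the arm holds its last target. There are 200 camera calls.

## Working session

There is one attempt and no reset: what is moved stays moved. The work goes in short steps, Python scripts to look and compute and a shell command to move; the robot and the scene stay as the last step left them, time stands still between calls to the robot, and variables do not carry over. Pictures are saved under pics/ and viewed, about 8 in all and at most 12, crops included, and the job is handed in when it is done.

```bash
mkdir -p pics && ls && python3 - <<'E'
from bench import ctrl
import cv2, numpy as np
s=ctrl.get_state(); print(s)
for n in ("scene","top"):
    p=ctrl.camera_params(n); print(n,p)
    cv2.imwrite(f"pics/{n}0.png",ctrl.get_image(n)[:,:,::-1])
print(ctrl.camera_params("wrist"))
E
```

```text
pics
{'time': 0.0, 'joint_positions': array([-1.30491273,  0.32182753, -0.07009809,  1.45164039,  0.02258873,
        1.37078183, -0.05688158]), 'qd': array([-0.00048065, -0.00046562, -0.00202213, -0.00201952,  0.00059383,
       -0.00328978, -0.00110937]), 'joint_torque': array([-7.99291070e-05, -4.91314030e+01, -4.03922265e-01, -3.12512076e+01,
       -6.39229151e-02,  4.41275525e-02,  1.57086552e-04]), 'position': array([0.16183847, 0.62897935, 0.22147604]), 'tool_rot': array([-3.94345885e-01, -3.11658714e+00,  2.92707582e-03]), 'ft_force': array([ 0.67497536, -0.10888875,  0.26242891]), 'torque': array([0.04548372, 0.00268694, 0.02634356]), 'grip_width': 0.9991052244241135}
scene {'K': array([[623.69181508,   0.        , 308.31897434],
       [  0.        , 623.69181508, 237.27278023],
       [  0.        ,   0.        ,   1.        ]]), 'k1': 0.034469968199715796, 'pose': array([[ 0.59014469,  0.47581721, -0.65217117,  1.31393908],
       [ 0.80717274, -0.33357308,  0.48703302, -0.59402253],
       [ 0.01419195, -0.81383474, -0.58092306,  0.76427176],
       [ 0.        ,  0.   
[... 225 characters left out ...]
78, 'pose': array([[ 0.0256491 , -0.99331445,  0.11255459,  0.4068796 ],
       [-0.99944723, -0.02786251, -0.0181362 , -0.00669535],
       [ 0.02115101, -0.11202719, -0.99348002,  1.07860483],
       [ 0.        ,  0.        ,  0.        ,  1.        ]])}
{'K': array([[366.7098217 ,   0.        , 323.58011696],
       [  0.        , 366.7098217 , 243.23872962],
       [  0.        ,   0.        ,   1.        ]]), 'k1': -0.03762474375683584, 'pose': array([[ 0.24967406,  0.93523901,  0.25097978,  0.09315111],
       [ 0.96832836, -0.24067377, -0.06645544,  0.64603339],
       [-0.00174747,  0.25962304, -0.96570846,  0.38423784],
       [ 0.        ,  0.        ,  0.        ,  1.        ]])}
```

View pics/scene0.png

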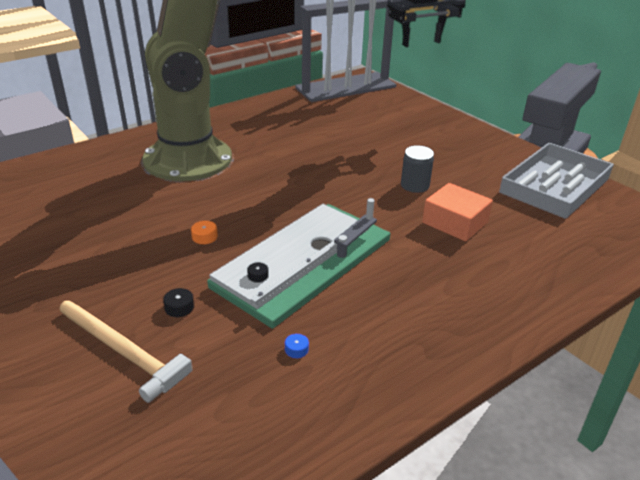

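View pics/top0.png

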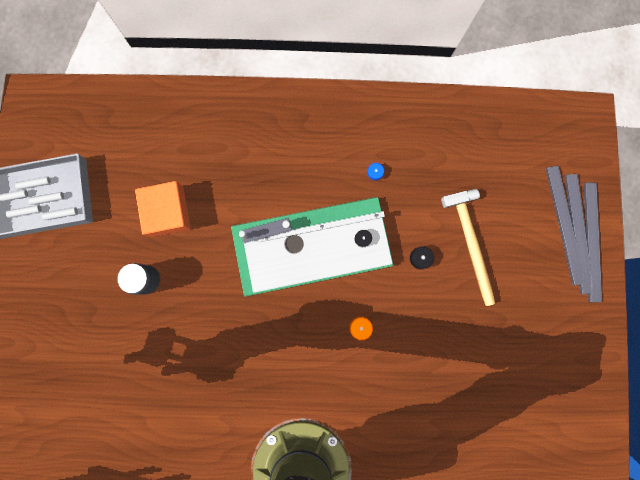

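Candidates for the blank: black on the plate at top (364,238) / scene (258,271), black on the bench at top (422,257) / scene (178,302), blue at top (376,171) and orange at top (361,328). I choose the one on the plate: it is the smaller black one. I'll check this in an enlarged crop.

```bash
python3 - <<'E'
import cv2, numpy as np
t=cv2.imread("pics/top0.png");s=cv2.imread("pics/scene0.png")
a=cv2.resize(t[185:305,220:440],(800,436),interpolation=cv2.INTER_CUBIC)[:, :]
b=cv2.resize(s[190:330,160:400],(800,467),interpolation=cv2.INTER_CUBIC)
cv2.imwrite("pics/c_top.png",a); cv2.imwrite("pics/c_scene.png",b)
E
```

```text
(no output)
```

View pics/c_top.png

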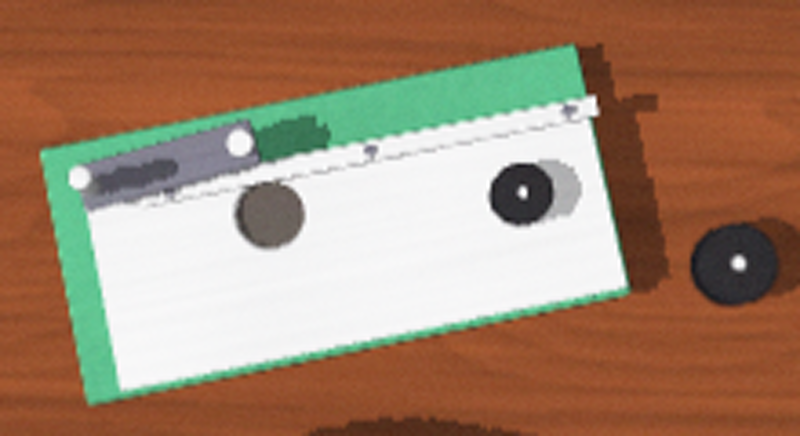

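View pics/c_scene.png

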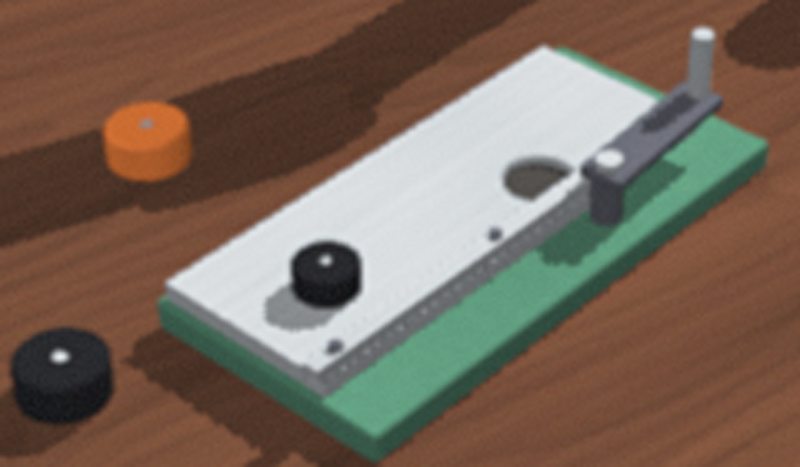

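The crops confirm it: the blank is the smaller black disc on the plate, top (364,238), with its white dot at crop (523,192). The pocket is at top crop (270,215). The keeper pin is at (79,178) and its post at (240,143). The bed's +x points away from the robot.

```bash
cat > h.py <<'E'
import numpy as np, cv2
from scipy.optimize import least_squares
from scipy.spatial.transform import Rotation as R
from bench import ctrl
def ray(p,uv):
    K=p["K"]; d=np.array([(uv[0]-K[0,2])/K[0,0],(uv[1]-K[1,2])/K[1,1]])
    s=d.copy()
    for _ in range(20): s=d/(1+p["k1"]*(s@s))
    P=p["pose"]; return P[:3,3],P[:3,:3]@np.r_[s,1]
def proj(p,X):
    P=p["pose"]; c=P[:3,:3].T@(np.asarray(X)-P[:3,3]); s=c[:2]/c[2]
    s=s*(1+p["k1"]*(s@s)); return s*p["K"][[0,1],[0,1]]+p["K"][:2,2]
def onz(p,uv,z):
    o,d=ray(p,uv); return o+d*(z-o[2])/d[2]
def tri(obs):
    A=np.zeros((3,3));b=np.zeros(3)
    for p,uv in obs:
        o,d=ray(p,uv); d=d/np.linalg.norm(d); M=np.eye(3)-np.outer(d,d); A+=M;b+=M@o
    return np.linalg.solve(A,b)
def bedw(bp,X): # bed (x,y,yaw), point in bed m -> world
    c,s=np.cos(bp[2]),np.sin(bp[2]); return np.array([bp[0]+c*X[0]-s*X[1],bp[1]+s*X[0]+c*X[1],X[2]])
def wbed(bp,W):
    c,s=np.cos(bp[2]),np.sin(bp[2]); d=np.asarray(W[:2])-bp[:2]; return np.array([c*d[0]+s*d[1],-s*d[0]+c*d[1],W[2]])*1000
E
python3 - <<'E'
from h import *
T=ctrl.camera_params("top");S=ctrl.camera_params("scene")
t=lambda u,v:(u/3.636+220-.36,v/3.636+185-.36)
s=lambda u,v:(u/3.333+160-.35,v/3.333+190-.35)
obs=[(T,t(42,150),(85,180,20)),(T,t(577,45),(85,-180,20)),(T,t(90,404),(-85,180,20)),(T,t(630,292),(-85,-180,20)),
(S,s(767,147),(85,180,20)),(S,s(375,437),(85,-180,20)),(S,s(160,300),(-85,-180,20)),(T,t(240,143),(56,50,58)),(S,s(609,158),(56,50,58))]
f=lambda b:np.concatenate([proj(p,bedw(b,np.array(X)/1000))-uv for p,uv,X in obs])
r=least_squares(f,[.5,0,.2],loss="soft_l1"); b=r.x; print("bed",b); print(f(b).reshape(-1,2).round(1).tolist())
for n,a,c in (("blanktop",t(523,192),s(326,261)),("pocket",t(270,215),s(538,178)),("pintop",t(79,178),s(703,35)),("post",t(240,143),s(609,158)),("bedFR",t(42,150),s(767,147))):
    X=tri([(T,a),(S,c)]); print(n,X.round(4),wbed(b,X).round(1))
print("pocket top z32",wbed(b,onz(T,t(270,215),.032)).round(1),"scene",wbed(b,onz(S,s(538,178),.032)).round(1))
print("blank z52",wbed(b,onz(T,t(523,192),.052)).round(1),wbed(b,onz(S,s(326,261),.052)).round(1))
print("TCP R",R.from_rotvec(ctrl.get_state()["tool_rot"]).as_matrix().round(3).tolist())
E
```

```text
bed [ 0.51914005 -0.01256998  0.23093175]
[[-1.0, -0.4], [-0.4, -1.2], [-0.8, 0.4], [0.7, 0.0], [0.7, -2.0], [-0.3, 0.2], [-2.1, -0.2], [-0.1, 0.0], [-0.5, 1.6]]
blanktop [ 0.5375 -0.1305  0.0511] [  -9.1 -119.    51.1]
pocket [0.5206 0.0298 0.0305] [11.1 40.9 30.5]
pintop [0.5327 0.1435 0.0969] [ 48.9 148.8  96.9]
post [0.5622 0.0491 0.0616] [56.  50.2 61.6]
bedFR [0.5606 0.1806 0.0153] [ 84.6 178.6  15.3]
pocket top z32 [10.5 40.6 32. ] scene [12.8 39.7 32. ]
blank z52 [  -9.7 -119.4   52. ] [  -7.7 -119.4   52. ]
TCP R [[-0.968, 0.249, -0.0], [0.249, 0.968, -0.002], [-0.0, -0.002, -1.0]]
```

```bash
cat >> h.py <<'E'
B=np.array([0.51914,-0.01257,0.23093])
def need(W,yaw):
    """shift (tool mm) and turn rz to bring TCP to world W with tool y at world angle yaw (mod pi), tool straight down"""
    s=ctrl.get_state(); Rm=R.from_rotvec(s["tool_rot"]).as_matrix()
    d=Rm.T@(np.asarray(W)-s["position"])*1000
    y=np.array([np.cos(yaw),np.sin(yaw),0]); 
    if y@Rm[:,1]<0: y=-y
    G=np.column_stack([np.cross(y,[0,0,-1]),y,[0,0,-1]])
    return d.round(1),R.from_matrix(Rm.T@G).as_rotvec().round(3)
def st():
    s=ctrl.get_state(); return s["time"],s["position"].round(4),wbed(B,s["position"]).round(1),s["ft_force"].round(1),round(s["grip_width"],3)
E
python3 - <<'E'
from h import *
yaw=B[2]+np.pi/2-.35
print(need([.45,.30,.2],yaw)); W=bedw(B,[-.025,-.163,.12]);print(W,need(W,yaw))
E
```

```text
(array([-361. , -246.8,   22.1]), array([-0.002,  0.   , -0.133]))
[ 0.53211157 -0.17696507  0.12      ] (array([-559.3, -688.2,  102.8]), array([-0.002,  0.   , -0.133]))
```

```bash
python3 -m creep '[[[0,-200,-137,0,0,0,0],[0,-200,-137,0,0,0,0],[0,-200,-137,0,0,0,0],[0,-200,-137,0,0,0,0],[0,-200,-137,0,0,0,0]]]' 10 && python3 -m creep '[[[0,-200,-200,0,0,0,0],[0,-200,-200,0,0,0,0],[0,-200,-200,0,0,0,0],[0,-200,-200,0,0,0,0],[0,-200,-200,0,0,0,0]]]' && python3 - <<'E'
from h import *
print(st()); yaw=B[2]+np.pi/2-.35
print(need(bedw(B,[-.025,-.163,.12]),yaw))
E
```

```text
time: 0.6
position: [0.3234, 0.4443, 0.2223]
tool_rot: [0.397, 3.116, -0.001]
ft_force: [1.6, 0.4, 1.0]
grip_width: 0.637
time: 1.1
position: [0.4492, 0.2297, 0.2224]
tool_rot: [-0.394, -3.117, -0.0]
ft_force: [1.8, 0.7, -0.1]
grip_width: 0.174
(1.1, array([0.4492, 0.2297, 0.2224]), array([-12.6, 251.9, 222.4]), array([ 1.8,  0.7, -0.1]), 0.174)
(array([-181.6, -373.2,  102.3]), array([ 0.   , -0.   , -0.133]))
```

```bash
python3 -m creep '[[[0,-180,-372,60,0,0,-0.133],[0,-180,-372,60,0,0,-0.133],[0,-180,-372,60,0,0,-0.133],[0,-180,-372,60,0,0,-0.133],[0,-180,-372,60,0,0,-0.133]]]' && python3 - <<'E'
from h import *
print(st()); yaw=B[2]+np.pi/2-.35
print(need(bedw(B,[-.025,-.163,.12]),yaw))
E
```

```text
time: 1.6
position: [0.4973, -0.0122, 0.1863]
tool_rot: [0.186, 3.136, 0.001]
ft_force: [0.5, 0.2, -1.3]
grip_width: 0.01
(1.6, array([ 0.4973, -0.0122,  0.1863]), array([-21.2,   5.4, 186.3]), array([ 0.5,  0.2, -1.3]), 0.01)
(array([ -54.1, -159.5,   66.3]), array([0.001, 0.   , 0.001]))
```

```bash
python3 -m creep '[[[0,-54,-160,66,0,0,0],[0,-54,-160,66,0,0,0],[0,-54,-160,66,0,0,0],[0,-54,-160,66,0,0,0],[0,-54,-160,66,0,0,0]]]' && python3 - <<'E'
from h import *
print(st()); yaw=B[2]+np.pi/2-.35
p=ctrl.camera_params("wrist"); cv2.imwrite("pics/w1.png",ctrl.get_image("wrist")[:,:,::-1]); np.save("w1.npy",p,allow_pickle=True)
print(need(bedw(B,[-.025,-.163,.037]),yaw))
for X in ((12,40,32),(-9,-119,52),(32,-180,42)): print(X,proj(p,bedw(B,np.array(X)/1000)).round(0))
E
```

```text
time: 2.1
position: [0.5301, -0.1809, 0.1188]
tool_rot: [-0.198, -3.132, 0.005]
ft_force: [-0.9, -0.6, 0.6]
grip_width: 0.005
(2.1, array([ 0.5301, -0.1809,  0.1188]), array([ -27.9, -166.4,  118.8]), array([-0.9, -0.6,  0.6]), 0.005)
(array([-1.4,  1.2, 82.4]), array([-0.001, -0.003, -0.004]))
(12, 40, 32) [622. 201.]
(-9, -119, 52) [403. 259.]
(32, -180, 42) [337. 333.]
```

View pics/w1.png

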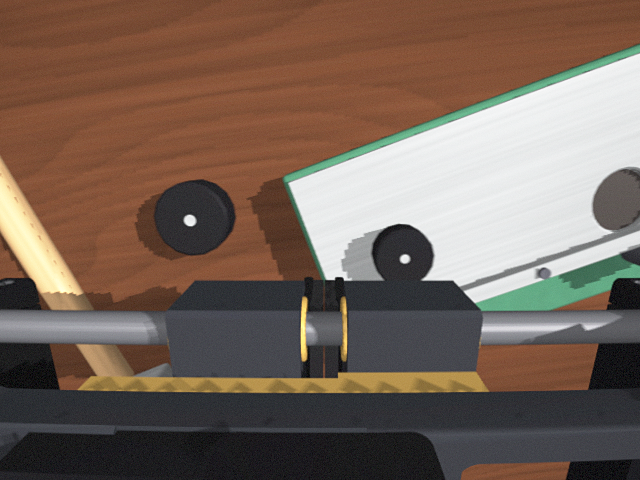

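The wrist view shows the blank's dot at (404,259), predicted (403,259), and the pocket at about (622,199), predicted (622,201). The fit holds and the larger black disc is off to the left, so I descend behind the blank.

```bash
python3 -m creep '[[[0,-1,1,40,0,0,0],[0,-1,1,70,0,0,0],[0,-1,1,78,0,0,0],[0,-1,1,82,0,0,0],[0,-1,1,82,0,0,0]]]' && python3 - <<'E'
from h import *
print(st()); yaw=B[2]+np.pi/2-.35
print(need(bedw(B,[-.0216,-.152,.037]),yaw))
print(need(bedw(B,[.0,-.095,.037]),yaw))
E
```

```text
time: 2.65
position: [0.534, -0.1741, 0.0396]
tool_rot: [0.185, 3.135, 0.0]
ft_force: [0.2, 0.6, -0.2]
grip_width: 0.007
(2.65, array([ 0.534 , -0.1741,  0.0396]), array([ -22.5, -160.6,   39.6]), array([ 0.2,  0.6, -0.2]), 0.007)
(array([2.1, 8.4, 2.6]), array([0.   , 0.001, 0.001]))
(array([ 1.3, 69.4,  2.6]), array([0.   , 0.001, 0.001]))
```

```bash
python3 -m creep '[[[0,2,3,2,0,0,0],[0,2,7,2,0,0,0],[0,2,11,2,0,0,0],[0,2,15,2,0,0,0],[0,2,19,2,0,0,0]]]' && python3 -m creep '[[[0,0,5,0,0,0,0],[0,0,10,0,0,0,0],[0,0,15,0,0,0,0],[0,0,20,0,0,0,0],[0,0,25,0,0,0,0]]]' && python3 - <<'E'
from h import *
print(st()); yaw=B[2]+np.pi/2-.35
p=ctrl.camera_params("wrist"); a=ctrl.get_image("wrist"); t=ctrl.get_image("top")
c=np.hstack([cv2.resize(a[120:320,240:640],(500,250)),cv2.resize(t[185:305,220:440][:, 60:],(300,225))[0:225]]) if 0 else np.vstack([cv2.resize(a[100:340,240:640],(500,300)),cv2.resize(t[195:295,260:427],(500,300),interpolation=cv2.INTER_CUBIC)])
cv2.imwrite("pics/c2.png",c[:,:,::-1])
E
```

```text
time: 3.15
position: [0.5339, -0.1552, 0.037]
tool_rot: [0.186, 3.135, -0.0]
ft_force: [1.2, 0.1, 0.6]
grip_width: 0.006
time: 3.65
position: [0.5366, -0.1303, 0.0367]
tool_rot: [0.186, 3.136, 0.0]
ft_force: [0.7, -0.9, 1.0]
grip_width: 0.003
(3.65, array([ 0.5366, -0.1303,  0.0367]), array([ -10. , -118.6,   36.7]), array([ 0.7, -0.9,  1. ]), 0.003)
```

View pics/c2.png

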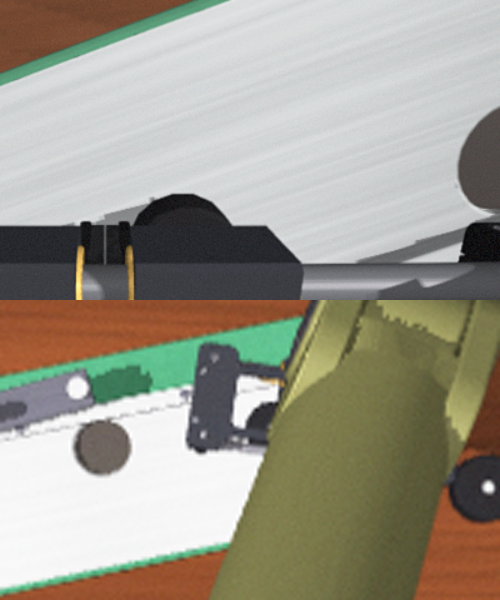

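The wrist crop shows the blank ahead of the fingers, its rim top at wrist (388,255). The top view is blocked by the arm, with only the blank's edge visible. I'll compare this with the expected contact geometry.

```bash
python3 - <<'E'
from h import *
p=ctrl.camera_params("wrist"); 
def rim(c):
    P=[proj(p,bedw(B,np.array([c[0]+20*np.cos(a),c[1]+20*np.sin(a),52])/1000)) for a in np.arange(0,6.28,.05)]
    P=np.array(P); return P[P[:,1].argmin()].round(1),P[:,0].min().round(1),P[:,0].max().round(1),P[np.abs(P[:,1]-281)<4].round(0).tolist()
for d in (30,33,35,38): 
    c=np.array([-10,-118.6])+d*np.array([.343,.939]); print(d,c.round(1),rim(c))
E
```

```text
30 [  0.3 -90.4] (array([394.1, 269.1]), np.float64(346.6), np.float64(437.5), [[428.0, 284.0], [427.0, 282.0], [425.0, 281.0], [424.0, 279.0], [422.0, 278.0], [367.0, 277.0], [365.0, 278.0], [364.0, 280.0], [362.0, 281.0], [360.0, 283.0], [358.0, 284.0]])
33 [  1.3 -87.6] (array([401.2, 269.1]), np.float64(353.4), np.float64(444.3), [[435.0, 284.0], [434.0, 282.0], [432.0, 281.0], [431.0, 279.0], [429.0, 278.0], [374.0, 277.0], [372.0, 278.0], [371.0, 280.0], [369.0, 281.0], [367.0, 283.0], [365.0, 284.0]])
35 [  2.  -85.7] (array([405.9, 269. ]), np.float64(358.0), np.float64(448.8), [[440.0, 284.0], [438.0, 282.0], [437.0, 281.0], [435.0, 279.0], [433.0, 278.0], [379.0, 277.0], [377.0, 278.0], [375.0, 280.0], [373.0, 281.0], [372.0, 283.0], [370.0, 284.0]])
38 [  3.  -82.9] (array([412.9, 269. ]), np.float64(364.8), np.float64(455.6), [[447.0, 284.0], [445.0, 282.0], [444.0, 281.0], [442.0, 279.0], [440.0, 278.0], [386.0, 277.0], [384.0, 278.0], [382.0, 280.0], [380.0, 281.0], [379.0, 283.0], [377.0, 284.0]])
```

```bash
cat >> h.py <<'E'
def findblank(z=.052,rows=(150,279),cols=(340,520),r=.020,c0=(0,-85)):
    p=ctrl.camera_params("wrist"); a=ctrl.get_image("wrist").max(2)
    m=np.zeros_like(a); m[rows[0]:rows[1],cols[0]:cols[1]]=(a[rows[0]:rows[1],cols[0]:cols[1]]<75)
    n,l,s,_=cv2.connectedComponentsWithStats(m); k=1+s[1:,4].argmax(); m=(l==k)
    E=[]  # topmost dark pixel per column = far rim of the top face
    for u in range(*cols):
        v=np.where(m[:,u])[0]
        if len(v) and v[0]<rows[1]-3: E.append((u,v[0]-.5))
    W=np.array([wbed(B,onz(p,e,z))[:2] for e in E])
    f=lambda c:np.hypot(*(W-c).T)-r*1000
    q=least_squares(f,c0,loss="soft_l1"); return q.x.round(1),len(E),np.abs(f(q.x)).max().round(1),E[0],E[len(E)//2],E[-1]
E
python3 - <<'E'
from h import *
print(st()); print(findblank())
E
```

```text
(3.75, array([ 0.5366, -0.1295,  0.0366]), array([  -9.7, -117.8,   36.6]), array([-0. ,  0.6,  0.1]), 0.002)
(array([ -6.9, -92. ]), 74, np.float64(0.9), (349, np.float64(274.5)), (386, np.float64(254.5)), (422, np.float64(274.5)))
```

The blank rolled about 6 mm sideways off the narrow finger back. I'll turn the gripper 90° and push with both finger flanks about 16 mm apart, so two contacts hold the disc. The camera will then also look at it from ahead.

```bash
python3 -m creep '[[[0.18,0,-8,0,0,0,0],[0.18,0,-10,-40,0,0,0.1],[0.18,0,-10,-50,0,0,0.25],[0.18,0,-10,-50,0,0,0.4],[0.18,0,-10,-50,0,0,0.55]]]' 10 && python3 -m creep '[[[0.18,0,0,0,0,0,0.15],[0.18,0,0,0,0,0,0.3],[0.18,0,0,0,0,0,0.45],[0.18,0,0,0,0,0,0.6],[0.18,0,0,0,0,0,0.75]]]' && python3 -m creep '[[[0.18,0,0,0,0,0,0.15],[0.18,0,0,0,0,0,0.27],[0.18,0,0,0,0,0,0.27],[0.18,0,0,0,0,0,0.27]]]' && python3 - <<'E'
from h import *
print(st()); yaw=B[2]-.35
print(need(bedw(B,[-.0199,-.1277,.037]),yaw))
E
```

```text
time: 4.3
position: [0.5355, -0.1418, 0.0874]
tool_rot: [1.042, 2.963, 0.001]
ft_force: [0.0, 0.4, -0.9]
grip_width: 0.174
time: 4.8
position: [0.535, -0.1417, 0.0867]
tool_rot: [2.055, 2.376, -0.0]
ft_force: [0.2, -0.6, -0.1]
grip_width: 0.182
time: 5.2
position: [0.5351, -0.1412, 0.0867]
tool_rot: [2.346, 2.089, -0.0]
ft_force: [0.6, -0.2, -0.6]
grip_width: 0.18
(5.2, array([ 0.5351, -0.1412,  0.0867]), array([ -13.9, -128.9,   86.7]), array([ 0.6, -0.2, -0.6]), 0.18)
(array([-0.9, -6.1, 49.7]), array([-0.   ,  0.   ,  0.003]))
```

```bash
python3 -m creep '[[[0.18,-1,-6,10,0,0,0],[0.18,-1,-6,40,0,0,0],[0.18,-1,-6,50,0,0,0],[0.18,-1,-6,50,0,0,0],[0.18,-1,-6,50,0,0,0]]]' && python3 - <<'E'
from h import *
print(st())
p=ctrl.camera_params("wrist"); a=ctrl.get_image("wrist"); cv2.imwrite("pics/w3.png",a[:,:,::-1])
print(proj(p,bedw(B,[-.0069,-.092,.052])),proj(p,bedw(B,[.012,.04,.032])))
E
```

```text
time: 5.7
position: [0.5293, -0.1413, 0.037]
tool_rot: [2.348, 2.087, -0.0]
ft_force: [-0.1, -0.6, 0.3]
grip_width: 0.176
(5.7, array([ 0.5293, -0.1413,  0.037 ]), array([ -19.6, -127.6,   37. ]), array([-0.1, -0.6,  0.3]), 0.176)
[323.13623319 225.4400503 ] [ 252.29516875 -114.37915077]
```

View pics/w3.png

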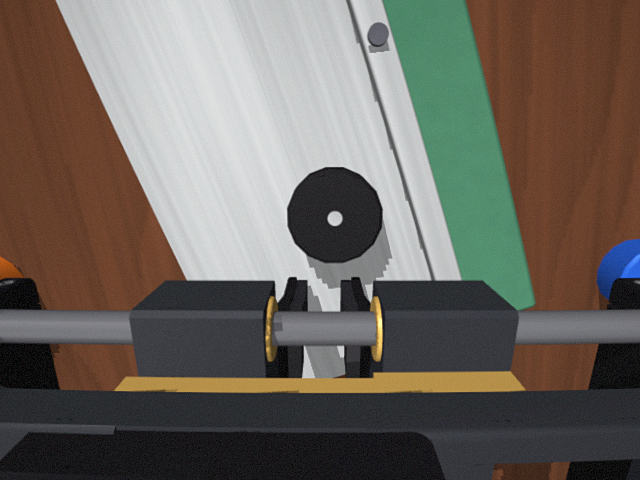

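The blank's dot is at (335,218), the fingers straddle column 323, and the fence runs on the right. The blank is therefore about 5 mm to the tool's +y. I'll correct sideways and push.

```bash
python3 - <<'E'
from h import *
p=ctrl.camera_params("wrist"); print(wbed(B,onz(p,(335,218),.052)).round(1))
# lines of the fence inner top edge (z42) and bed/TCP projection as a check
for e in ((352,10),(405,180),(435,280)): print(wbed(B,onz(p,e,.042)).round(1))
print(proj(p,ctrl.get_state()["position"]).round(0))
E
python3 -m creep '[[[0.18,0,5,0,0,0,0],[0.18,2,5,0,0,0,0],[0.18,5,5,0,0,0,0],[0.18,9,5,0,0,0,0],[0.18,13,5,0,0,0,0]]]' && python3 -m creep '[[[0.18,4,0,0,0,0,0],[0.18,8,0,0,0,0,0],[0.18,12,0,0,0,0,0],[0.18,16,0,0,0,0,0],[0.18,20,0,0,0,0,0]]]'
```

```text
[ -0.8 -91.   52. ]
[ 32.5 -18.   42. ]
[ 32.5 -87.6  42. ]
[  32.4 -136.1   42. ]
[324. 296.]
time: 6.25
position: [0.5358, -0.1281, 0.0368]
tool_rot: [-2.348, -2.087, -0.0]
ft_force: [0.2, -0.1, 0.0]
grip_width: 0.181
time: 6.75
position: [0.5381, -0.1085, 0.0367]
tool_rot: [2.348, 2.087, 0.0]
ft_force: [0.5, -0.9, 0.1]
grip_width: 0.179
```

```bash
cat >> h.py <<'E'
def dot(z=.052):
    p=ctrl.camera_params("wrist"); a=ctrl.get_image("wrist").max(2); out=[]
    n,l,s,c=cv2.connectedComponentsWithStats((a>120).astype(np.uint8))
    for k in range(1,n):
        x,y,w,h,A=s[k]
        if 60<A<500 and max(w,h)<26 and y<300:
            y0,x0=max(y-10,0),max(x-10,0); q=a[y0:y+h+10,x0:x+w+10][l[y0:y+h+10,x0:x+w+10]!=k]
            if np.mean(q<70)>.9: out.append((c[k].round(1).tolist(),wbed(B,onz(p,c[k],z)).round(1)))
    return out
E
python3 - <<'E'
from h import *
print(st(),dot())
E
```

```text
(6.75, array([ 0.5381, -0.1085,  0.0367]), array([ -3.5, -97.7,  36.7]), array([ 0.5, -0.9,  0.1]), 0.179) [([323.3, 251.8], array([  5.4, -72.6,  52. ]))]
```

```bash
python3 -m creep '[[[0.18,4,0,0,0,0,0],[0.18,8,0,0,0,0,0],[0.18,12,0,0,0,0,0],[0.18,15,0,0,0,0,0],[0.18,16,0,0,0,0,0]]]' && python3 -m creep '[[[0.18,1,0,0,0,0,0],[0.18,2,0,0,0,0,0],[0.18,2.5,0,0,0,0,0]]]' && python3 - <<'E'
from h import *
print(st(),dot())
E
```

```text
time: 7.3
position: [0.5401, -0.0923, 0.0367]
tool_rot: [-2.348, -2.087, -0.0]
ft_force: [0.1, -1.1, 0.9]
grip_width: 0.178
time: 7.6
position: [0.5403, -0.0904, 0.0367]
tool_rot: [2.349, 2.086, 0.0]
ft_force: [0.5, -1.2, 0.1]
grip_width: 0.182
(7.6, array([ 0.5403, -0.0904,  0.0367]), array([  2.8, -80.6,  36.7]), array([ 0.5, -1.2,  0.1]), 0.182) [([323.2, 251.9], array([ 11.6, -55.6,  52. ]))]
```

```bash
python3 -m creep '[[[0.18,0.7,0,0,0,0,0],[0.18,1.4,0,0,0,0,0],[0.18,2.1,0,0,0,0,0],[0.18,4,-0.7,0,0,0,0],[0.18,6,-1.4,0,0,0,0]]]' && python3 - <<'E'
from h import *
print(st(),dot())
E
```

```text
time: 8.15
position: [0.5393, -0.0843, 0.0367]
tool_rot: [-2.349, -2.086, 0.001]
ft_force: [-1.4, -1.5, 1.8]
grip_width: 0.178
(8.15, array([ 0.5393, -0.0843,  0.0367]), array([  3.2, -74.5,  36.7]), array([-1.4, -1.5,  1.8]), 0.178) [([322.7, 252.2], array([ 11.9, -49.5,  52. ]))]
```

```bash
python3 -m creep '[[[0.18,5,-1.7,0,0,0,0],[0.18,10,-3.4,0,0,0,0],[0.18,15,-5.1,0,0,0,0],[0.18,20,-6.8,0,0,0,0],[0.18,24,-8.2,0,0,0,0]]]' && python3 -m creep '[[[0.18,5,-1.7,0,0,0,0],[0.18,10,-3.4,0,0,0,0],[0.18,15,-5.1,0,0,0,0],[0.18,20,-6.8,0,0,0,0],[0.18,24,-8.2,0,0,0,0]]]' && python3 - <<'E'
from h import *
print(st(),dot())
a=ctrl.get_image("wrist"); cv2.imwrite("pics/w4.png",a[:,:,::-1])
E
```

```text
time: 8.7
position: [0.5337, -0.059, 0.0366]
tool_rot: [-2.348, -2.087, 0.001]
ft_force: [-3.0, -2.1, 0.4]
grip_width: 0.177
time: 9.2
position: [0.5289, -0.034, 0.0367]
tool_rot: [-2.348, -2.087, -0.0]
ft_force: [-1.7, -1.8, 0.6]
grip_width: 0.179
(9.2, array([ 0.5289, -0.034 ,  0.0367]), array([  4.6, -23.1,  36.7]), array([-1.7, -1.8,  0.6]), 0.179) [([319.1, 251.1], array([12. ,  2.9, 52. ]))]
```

View pics/w4.png

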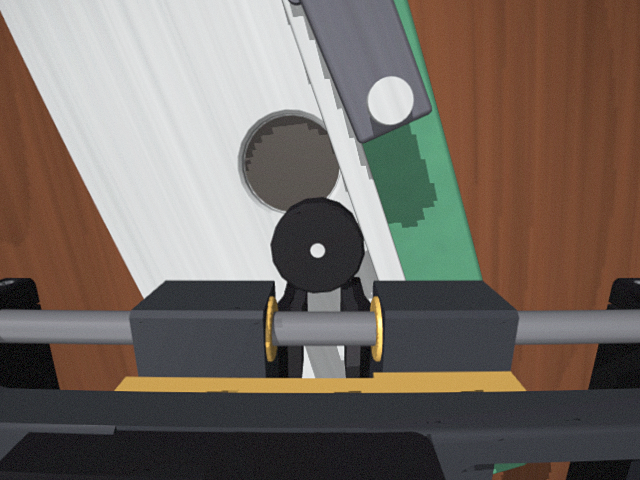

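The blank touches the fence with its dot at (319,251). The pocket lies ahead, its rim centre near (292,161): left edge 239, top 110.

```bash
python3 - <<'E'
from h import *
p=ctrl.camera_params("wrist")
e=[(239,165),(292,110),(244,141),(262,119),(246,187),(262,205)]
W=np.array([wbed(B,onz(p,q,.032))[:2] for q in e]); f=lambda c:np.hypot(*(W-c).T)-22.5
q=least_squares(f,[12,40]); print(q.x.round(1),f(q.x).round(1)); print(st(),dot())
E
```

```text
[12.1 41. ] [ 0.2  0.4 -0.3 -0.1  0.   0.2]
(9.3, array([ 0.5296, -0.0331,  0.0368]), array([  5.5, -22.3,  36.8]), array([-1.6, -0.5, -0.1]), 0.182) [([316.0, 249.7], array([11.8,  4.6, 52. ]))]
```

```bash
python3 -m creep '[[[0.18,3,-2.1,0,0,0,0],[0.18,7,-4,0,0,0,0],[0.18,11,-5.7,0,0,0,0],[0.18,15,-7.4,0,0,0,0],[0.18,19,-9,0,0,0,0]]]' && python3 - <<'E'
from h import *
print(st(),dot())
E
```

```text
time: 9.85
position: [0.5226, -0.0141, 0.0369]
tool_rot: [2.348, 2.086, 0.002]
ft_force: [0.1, -0.5, 1.2]
grip_width: 0.182
(9.85, array([ 0.5226, -0.0141,  0.0369]), array([ 3. , -2.3, 36.9]), array([ 0.1, -0.5,  1.2]), 0.182) [([323.4, 251.5], array([12. , 22.9, 52. ]))]
```

```bash
python3 -m creep '[[[0.18,2,-0.6,0,0,0,0],[0.18,4,-1.3,0,0,0,0],[0.18,6,-2.0,0,0,0,0],[0.18,8,-2.8,0,0,0,0],[0.18,9,-3.1,0,0,0,0]]]' && python3 - <<'E'
from h import *
print(st(),dot())
E
```

```text
time: 10.4
position: [0.5201, -0.0051, 0.0366]
tool_rot: [-2.348, -2.087, -0.0]
ft_force: [0.0, -0.6, -0.4]
grip_width: 0.18
(10.4, array([ 0.5201, -0.0051,  0.0366]), array([ 2.6,  7. , 36.6]), array([ 0. , -0.6, -0.4]), 0.18) [([321.0, 242.0], array([12.1, 36.4, 52. ]))]
```

```bash
python3 -m creep '[[[0.18,1,-0.3,0,0,0,0],[0.18,2,-0.7,0,0,0,0],[0.18,3,-1.0,0,0,0,0],[0.18,4,-1.4,0,0,0,0],[0.18,4.5,-1.6,0,0,0,0]]]' && python3 - <<'E'
from h import *
print(st(),dot())
E
```

```text
time: 10.95
position: [0.5191, -0.0007, 0.0367]
tool_rot: [-2.348, -2.087, -0.0]
ft_force: [-0.5, 0.5, 0.3]
grip_width: 0.181
(10.95, array([ 0.5191, -0.0007,  0.0367]), array([ 2.7, 11.6, 36.7]), array([-0.5,  0.5,  0.3]), 0.181) [([322.1, 244.9], array([12.2, 39.7, 52. ]))]
```

```bash
python3 -m creep '[[[0.18,0.7,-0.3,0,0,0,0],[0.18,1.4,-0.5,0,0,0,0],[0.18,2,-0.7,0,0,0,0],[0.18,2,-0.7,0,0,0,0]]]' && python3 - <<'E'
from h import *
print(st(),dot(),dot(.046))
a=ctrl.get_image("wrist"); cv2.imwrite("pics/w5.png",cv2.resize(a[130:310,220:440],(660,540),interpolation=cv2.INTER_CUBIC)[:,:,::-1])
E
```

```text
time: 11.4
position: [0.5187, 0.0014, 0.0367]
tool_rot: [-2.348, -2.087, -0.0]
ft_force: [0.2, 0.1, 0.7]
grip_width: 0.184
(11.4, array([0.5187, 0.0014, 0.0367]), array([ 2.8, 13.7, 36.7]), array([0.2, 0.1, 0.7]), 0.184) [([323.2, 246.5], array([12.4, 41. , 52. ]))] [([323.1, 246.4], array([11.9, 39.4, 46. ]))]
```

View pics/w5.png

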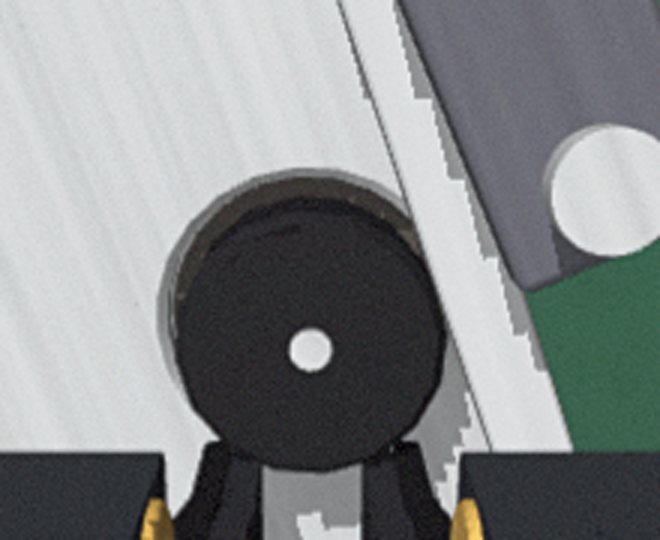

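The blank's front is down in the pocket, with a crescent of pocket showing at the top left. The dot is at crop (310,350). It needs a little more push.

```bash
python3 -m creep '[[[0.18,0.6,-0.3,0,0,0,0],[0.18,1.2,-0.5,0,0,0,0],[0.18,1.5,-0.6,0,0,0,0],[0.18,1.5,-0.6,0,0,0,0]]]' && python3 - <<'E'
from h import *
print(st(),dot(.046))
E
python3 -m creep '[[[0.18,0.5,-0.2,0,0,0,0],[0.18,1,-0.4,0,0,0,0],[0.18,1,-0.4,0,0,0,0]]]' && python3 - <<'E'
from h import *
print(st(),dot(.046))
E
```

```text
time: 11.95
position: [0.5183, 0.0028, 0.0367]
tool_rot: [2.348, 2.087, 0.0]
ft_force: [0.4, -0.3, 0.2]
grip_width: 0.179
(11.95, array([0.5183, 0.0028, 0.0367]), array([ 2.7, 15.2, 36.7]), array([ 0.4, -0.3,  0.2]), 0.179) [([323.6, 247.8], array([11.8, 40.2, 46. ]))]
time: 12.3
position: [0.518, 0.004, 0.0367]
tool_rot: [-2.348, -2.087, -0.0]
ft_force: [-0.0, -0.4, 0.3]
grip_width: 0.183
(12.3, array([0.518 , 0.004 , 0.0367]), array([ 2.6, 16.4, 36.7]), array([-0. , -0.4,  0.3]), 0.183) [([323.6, 247.8], array([11.7, 41.4, 46. ]))]
```

```bash
python3 -m creep '[[[0.18,-3,1,0,0,0,0],[0.18,-8,2,0,0,0,0],[0.18,-8,2,0,0,0,0]]]' && python3 - <<'E'
from h import *
p=ctrl.camera_params("wrist"); d=dot(.046); print(st(),d); np.save("v1.npy",dict(p=p,uv=d[0][0]),allow_pickle=True)
E
python3 -m creep '[[[0,-8,2,-30,0,0,0],[0,0,0,-60,0,0,0],[0,10,0,-60,0,0,0],[0,10,0,-60,0,0,0],[0,10,0,-60,0,0,0]]]' && python3 - <<'E'
from h import *
p=ctrl.camera_params("wrist"); d=dot(.046); print(st(),d); v=np.load("v1.npy",allow_pickle=True).item()
X=tri([(v["p"],v["uv"]),(p,d[0][0])]); print("dot",wbed(B,X))
print(need(bedw(B,[.0119,.0412,.06]),B[2]-.35))
a=ctrl.get_image("wrist"); cv2.imwrite("pics/w6.png",cv2.resize(a[100:340,180:480],(640,512),interpolation=cv2.INTER_CUBIC)[:,:,::-1])
E
```

```text
time: 12.65
position: [0.5191, -0.0054, 0.0368]
tool_rot: [2.35, 2.085, -0.0]
ft_force: [-0.7, -0.7, -0.7]
grip_width: 0.181
(12.7, array([ 0.519 , -0.005 ,  0.0367]), array([ 1.7,  7.4, 36.7]), array([-0.3,  0.2,  0.3]), 0.181) [([318.5, 227.3], array([11.8, 41.4, 46. ]))]
time: 13.2
position: [0.5194, 0.006, 0.0958]
tool_rot: [-2.347, -2.087, 0.002]
ft_force: [-0.0, 0.5, -0.1]
grip_width: 0.005
(13.25, array([0.5193, 0.0055, 0.0957]), array([ 4.3, 17.6, 95.7]), array([-0.3, -0. , -0.4]), 0.005) [([321.8, 224.1], array([11.7, 41.5, 46. ]))]
dot [11.80752274 41.55108467 46.62477111]
(array([24.8, -0.8, 35.6]), array([-0.002,  0.001,  0.001]))
```

View pics/w6.png

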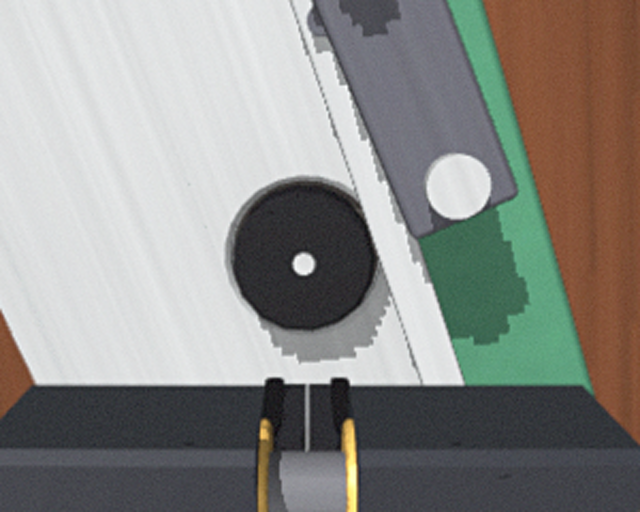

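The two views put the dot at 46.6 mm, where a seated blank has its top at 46 and a loose one at 52. It is seated with an even rim at (304,264), and I now press it.

```bash
python3 -m creep '[[[0,10,-1,0,0,0,0],[0,25,-1,10,0,0,0],[0,25,-1,36,0,0,0],[0,25,-1,42,0,0,0],[0,25,-1,46,0,0,0]]]' 20 && python3 -m creep '[[[0,0,0,0,0,0,0],[0,0,0,0,0,0,0],[0,0,0,1,0,0,0],[0,0,0,1,0,0,0]]]' && python3 - <<'E'
from h import *
for _ in range(3):
    print(st()); ctrl.get_image("wrist")
E
```

```text
time: 13.8
position: [0.5213, 0.0309, 0.0495]
tool_rot: [-2.348, -2.087, 0.004]
ft_force: [-0.3, 0.1, 0.6]
grip_width: 0.001
time: 14.2
position: [0.5225, 0.0307, 0.0502]
tool_rot: [2.349, 2.086, 0.002]
ft_force: [0.3, -0.2, -0.1]
grip_width: 0.004
(14.2, array([0.5225, 0.0307, 0.0502]), array([13.2, 41.3, 50.2]), array([ 0.3, -0.2, -0.1]), 0.004)
(14.25, array([0.5225, 0.0307, 0.0501]), array([13.1, 41.3, 50.1]), array([ 0.3, -0.4, -0.9]), 0.005)
(14.3, array([0.5224, 0.0306, 0.0501]), array([13.1, 41.3, 50.1]), array([-0.1,  0.7, -0.3]), 0.008)
```

```bash
python3 -m creep '[[[0,0,0,1,0,0,0],[0,0,0,2,0,0,0],[0,0,0,2.7,0,0,0],[0,0,0,2.7,0,0,0]]]' && python3 -m creep '[[[0,0,0,0.3,0,0,0],[0,0,0,0.6,0,0,0],[0,0,0,0.6,0,0,0]]]' && python3 -m creep '[[[0,0,0,0.3,0,0,0],[0,0,0,0.3,0,0,0]]]'&& python3 -m creep '[[[0,0,0,0.2,0,0,0],[0,0,0,0.2,0,0,0]]]'
```

```text
time: 14.75
position: [0.522, 0.0306, 0.0468]
tool_rot: [-2.348, -2.086, 0.0]
ft_force: [0.7, 0.1, 0.4]
grip_width: 0.003
time: 15.05
position: [0.5223, 0.0306, 0.0465]
tool_rot: [2.349, 2.087, 0.0]
ft_force: [0.4, 1.0, 0.5]
grip_width: 0.008
time: 15.25
position: [0.5222, 0.0306, 0.0464]
tool_rot: [-2.348, -2.086, -0.0]
ft_force: [-1.5, -0.7, 4.3]
grip_width: 0.005
time: 15.45
position: [0.5222, 0.0306, 0.0464]
tool_rot: [-2.348, -2.086, -0.0]
ft_force: [-2.9, 0.1, 6.9]
grip_width: 0.007
```

```bash
python3 -m creep '[[[0,0,0,0.2,0,0,0],[0,0,0,0.2,0,0,0]]]'
```

```text
time: 15.65
position: [0.5222, 0.0306, 0.0464]
tool_rot: [-2.348, -2.086, -0.0]
ft_force: [-3.0, -0.1, 8.4]
grip_width: 0.006
```

```bash
python3 -m creep '[[[0,0,0,0.1,0,0,0],[0,0,0,0.1,0,0,0],[0,0,0,0.1,0,0,0],[0,0,0,0.1,0,0,0],[0,0,0,0.1,0,0,0]]]' && python3 -m creep '[[[0,0,0,0,0,0,0],[0,0,0,0,0,0,0],[0,0,0,0,0,0,0],[0,0,0,0,0,0,0],[0,0,0,0,0,0,0]]]' && python3 -m creep '[[[0,0,0,0,0,0,0],[0,0,0,0,0,0,0],[0,0,0,0,0,0,0],[0,0,0,0,0,0,0],[0,0,0,0,0,0,0]]]'
```

```text
time: 16.15
position: [0.5222, 0.0306, 0.0464]
tool_rot: [-2.348, -2.086, -0.0]
ft_force: [-3.6, -1.0, 9.4]
grip_width: 0.002
time: 16.65
position: [0.5222, 0.0306, 0.0464]
tool_rot: [-2.348, -2.086, -0.0]
ft_force: [-2.8, 0.2, 9.5]
grip_width: 0.003
time: 17.15
position: [0.5223, 0.0306, 0.0464]
tool_rot: [-2.348, -2.086, -0.0]
ft_force: [-3.2, -0.6, 9.3]
grip_width: 0.006
```

```bash
python3 -m creep '[[[0,0,0,-5,0,0,0],[0,0,0,-40,0,0,0],[0,0,0,-80,0,0,0],[0.32,0,0,-90,0,0,-0.1],[0.32,0,0,-90,0,0,-0.2]]]' 20 && python3 - <<'E'
from h import *
print(st(),ctrl.get_state()["joint_positions"].round(2)); print(need(bedw(B,[.0489,.1488,.125]),B[2]+.0715))
E
```

```text
time: 17.65
position: [0.524, 0.0309, 0.138]
tool_rot: [2.122, 2.313, 0.007]
ft_force: [0.1, 0.0, -0.0]
grip_width: 0.111
(17.65, array([0.524 , 0.0309, 0.138 ]), array([ 14.6,  41.2, 138. ]), array([ 0.1,  0. , -0. ]), 0.111) [-0.95  0.15  0.91  1.9  -0.13  1.15  0.1 ]
(array([111.4,  18.3,  13.2]), array([ 0.005, -0.001, -0.216]))
```

```bash
python3 -m creep '[[[0.32,40,10,0,0,0,-0.1],[0.32,66,18,5,0,0,-0.216],[0.32,66,18,5,0,0,-0.216],[0.32,66,18,5,0,0,-0.216],[0.32,66,18,5,0,0,-0.216]]]' && python3 - <<'E'
from h import *
print(st()); p=ctrl.camera_params("wrist"); a=ctrl.get_image("wrist"); cv2.imwrite("pics/w7.png",a[:,:,::-1])
print(proj(p,bedw(B,[.0489,.1488,.0995])),proj(p,bedw(B,[.056,.05,.0615])),dot(.046))
E
```

```text
time: 18.15
position: [0.5346, 0.0965, 0.1306]
tool_rot: [1.87, 2.524, -0.001]
ft_force: [-0.2, -1.0, 0.0]
grip_width: 0.316
(18.15, array([0.5346, 0.0965, 0.1306]), array([ 40. , 102.6, 130.6]), array([-0.2, -1. ,  0. ]), 0.316)
[346.74994571 192.76216892] [342.16090939 327.72185747] []
```

View pics/w7.png

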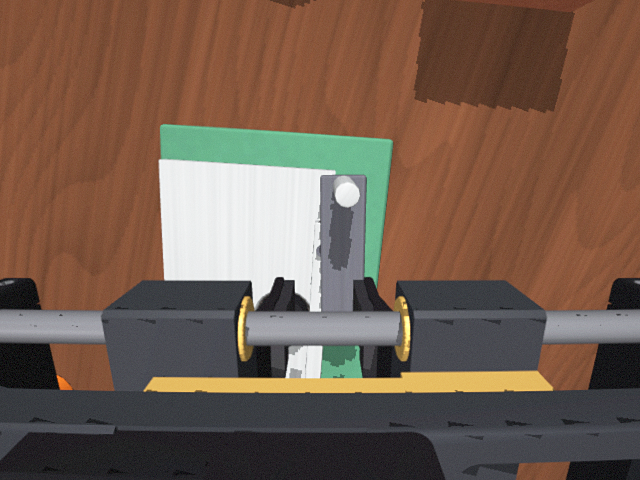

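The wrist view shows the pin's top at (347,193), predicted (346.7,192.8), so I go over it and straddle it.

```bash
python3 - <<'E'
from h import *
print(st(),need(bedw(B,[.0489,.1488,.125]),B[2]+.0715))
E
```

```text
(18.25, array([0.5348, 0.0965, 0.1308]), array([ 40.2, 102.6, 130.8]), array([-1. , -0.6, -0.2]), 0.316) (array([45.6, 11.7,  5.8]), array([ 0.   ,  0.   , -0.007]))
```

```bash
python3 -m creep '[[[0.32,22,6,0,0,0,0],[0.32,45,12,0,0,0,0],[0.32,45,12,0,0,0,0],[0.32,45,12,5,0,0,0],[0.32,45,12,10,0,0,0]]]' && python3 - <<'E'
from h import *
print(st(),need(bedw(B,[.0489,.1488,.072]),B[2]+.0715))
E
```

```text
time: 18.75
position: [0.5331, 0.1428, 0.1204]
tool_rot: [1.869, 2.524, 0.0]
ft_force: [-0.1, -0.6, -0.7]
grip_width: 0.322
(18.75, array([0.5331, 0.1428, 0.1204]), array([ 49.2, 148.1, 120.4]), array([-0.1, -0.6, -0.7]), 0.322) (array([ 0.8, -0.3, 48.4]), array([ 0.   ,  0.   , -0.006]))
```

```bash
python3 -m creep '[[[0.32,1,0,15,0,0,0],[0.32,1,0,30,0,0,0],[0.32,1,0,42,0,0,0],[0.32,1,0,48,0,0,0],[0.22,1,0,48,0,0,0]]]' && python3 -m creep '[[[0.22,0,0,0,0,0,0],[0.22,0,0,0,0,0,0]]]' && python3 -m creep '[[[0.22,-0.5,-9.8,0,0,0,-0.1],[0.22,-2,-19.5,0,0,0,-0.2],[0.22,-4.4,-29,0,0,0,-0.3],[0.22,-7.7,-38.2,0,0,0,-0.4],[0.22,-12,-47,0,0,0,-0.5]]]' && python3 - <<'E'
from h import *
def pol():
    b=st()[2]; d=b[:2]-[56,50]; print(st()[1:],"r",np.hypot(*d).round(1),"keeper",round(np.arctan2(d[1],d[0])%6.28-1.22,3))
pol()
E
```

```text
time: 19.25
position: [0.5318, 0.1448, 0.0712]
tool_rot: [-1.867, -2.526, 0.004]
ft_force: [0.3, -0.1, 0.2]
grip_width: 0.288
time: 19.45
position: [0.5332, 0.1455, 0.0732]
tool_rot: [1.867, 2.526, 0.002]
ft_force: [0.2, -0.3, -0.0]
grip_width: 0.231
time: 19.95
position: [0.4918, 0.1207, 0.0735]
tool_rot: [1.177, 2.911, 0.004]
ft_force: [1.0, 0.7, -0.1]
grip_width: 0.222
(array([0.4918, 0.1207, 0.0735]), array([  3.9, 136. ,  73.5]), array([ 1. ,  0.7, -0.1]), 0.222) r 100.6 keeper 0.895
```

```bash
python3 -m creep '[[[0.22,-1.5,-9.8,0,0,0,-0.1],[0.22,-3.5,-19.5,0,0,0,-0.2],[0.22,-6,-29,0,0,0,-0.3],[0.22,-9.3,-38.2,0,0,0,-0.4],[0.22,-13.5,-47,0,0,0,-0.5]]]' && cat >> h.py <<'E'
def pol():
    b=st()[2]; d=b[:2]-[56,50]; print(st()[1:],"r",np.hypot(*d).round(1),"keeper",round(np.arctan2(d[1],d[0])%6.28-1.22,3))
E
python3 - <<'E'
from h import *
pol()
E
```

```text
time: 20.45
position: [0.4684, 0.0776, 0.0734]
tool_rot: [0.42, 3.112, 0.003]
ft_force: [0.6, 0.8, 0.1]
grip_width: 0.218
(array([0.4684, 0.0776, 0.0734]), array([-28.8,  99.4,  73.4]), array([0.6, 0.8, 0.1]), 0.218) r 98.1 keeper 1.394
```

```bash
python3 -m creep '[[[0.22,-0.3,-7.8,0,0,0,-0.08],[0.22,-1.3,-15.6,0,0,0,-0.16],[0.22,-2.8,-23.3,0,0,0,-0.24],[0.22,-5,-30.8,0,0,0,-0.32],[0.22,-7.7,-38.2,0,0,0,-0.4]]]' && python3 - <<'E'
from h import *
pol()
E
python3 -m creep '[[[0.22,-0.1,-3,0,0,0,-0.03],[0.22,-0.2,-6,0,0,0,-0.06],[0.22,-0.4,-9,0,0,0,-0.09],[0.22,-0.4,-9,0,0,0,-0.09]]]' && python3 - <<'E'
from h import *
pol()
E
```

```text
time: 20.95
position: [0.4654, 0.0385, 0.0733]
tool_rot: [-0.205, 3.134, 0.003]
ft_force: [-0.0, 1.3, 0.2]
grip_width: 0.22
(array([0.4654, 0.0385, 0.0733]), array([-40.6,  62. ,  73.3]), array([-0. ,  1.3,  0.2]), 0.22) r 97.3 keeper 1.798
time: 21.35
position: [0.4671, 0.0291, 0.0732]
tool_rot: [-0.34, 3.122, 0.001]
ft_force: [1.5, 0.0, 0.6]
grip_width: 0.219
(array([0.4671, 0.0291, 0.0732]), array([-41.1,  52.5,  73.2]), array([1.5, 0. , 0.6]), 0.219) r 97.1 keeper 1.896
```

Now small steps towards the stop until the force rises.

```bash
python3 -m creep '[[[0.22,0,-1,0,0,0,0],[0.22,0,-2,0,0,0,0],[0.22,0,-3,0,0,0,0],[0.22,0,-3,0,0,0,0]]]' && python3 -m creep '[[[0.22,0,-0.7,0,0,0,0],[0.22,0,-1.4,0,0,0,0],[0.22,0,-1.4,0,0,0,0]]]' && python3 -m creep '[[[0.22,0,-0.5,0,0,0,0],[0.22,0,-1,0,0,0,0],[0.22,0,-1,0,0,0,0]]]' && python3 - <<'E'
from h import *
pol()
E
```

```text
time: 21.75
position: [0.4677, 0.0263, 0.0728]
tool_rot: [-0.34, 3.123, 0.0]
ft_force: [0.3, 0.2, 0.6]
grip_width: 0.224
time: 22.05
position: [0.4679, 0.0251, 0.0727]
tool_rot: [-0.34, 3.123, 0.001]
ft_force: [0.3, 1.4, 0.8]
grip_width: 0.217
time: 22.35
position: [0.4679, 0.025, 0.0727]
tool_rot: [-0.341, 3.123, 0.002]
ft_force: [0.6, 4.2, 1.6]
grip_width: 0.22
(array([0.4679, 0.025 , 0.0727]), array([-41.3,  48.3,  72.7]), array([0.6, 4.2, 1.6]), 0.22) r 97.3 keeper 1.936
```

```bash
python3 -m creep '[[[0.22,0,-0.6,0,0,0,0],[0.22,0,-0.6,0,0,0,0],[0.22,0,-0.6,0,0,0,0]]]' && python3 -m creep '[[[0.22,0,2,0,0,0,0],[0.35,0,4,0,0,0,0],[0.35,0,4,0,0,0,0],[0.35,0,4,-10,0,0,0],[0.35,0,4,-40,0,0,0]]]' && python3 -m creep '[[[0.35,0,0,-40,0,0,0],[0.35,0,0,-80,0,0,0],[0.35,0,120,-100,0,0,0],[0.35,0,120,-100,0,0,0],[0.35,0,120,-100,0,0,0]]]' && python3 -m creep '[[[0.35,0,50,0,0,0,0],[0.35,0,100,0,0,0,0],[0.35,0,150,0,0,0,0],[0.35,0,150,0,0,0,0]]]'&& python3 - <<'E'
from h import *
pol(); t=ctrl.get_image("top"); s=ctrl.get_image("scene"); cv2.imwrite("pics/t9.png",t[:,:,::-1])
c=np.vstack([cv2.resize(t[170:310,90:490],(740,259),interpolation=cv2.INTER_CUBIC),cv2.resize(s[180:330,150:500],(740,317),interpolation=cv2.INTER_CUBIC)])
cv2.imwrite("pics/f9.png",c[:,:,::-1])
E
```

```text
time: 22.65
position: [0.4679, 0.025, 0.0727]
tool_rot: [0.342, -3.123, -0.003]
ft_force: [-0.1, 6.6, 1.3]
grip_width: 0.222
time: 23.15
position: [0.465, 0.0262, 0.1113]
tool_rot: [0.339, -3.118, 0.004]
ft_force: [-0.3, 0.3, 0.2]
grip_width: 0.344
time: 23.65
position: [0.4406, 0.1487, 0.2145]
tool_rot: [-0.347, 3.12, 0.004]
ft_force: [0.1, 0.4, -0.8]
grip_width: 0.347
time: 24.05
position: [0.4059, 0.298, 0.2129]
tool_rot: [-0.357, 3.121, 0.003]
ft_force: [0.5, 0.1, -0.2]
grip_width: 0.35
(array([0.4059, 0.298 , 0.2129]), array([-39.1, 328.2, 212.9]), array([ 0.5,  0.1, -0.2]), 0.35) r 294.0 keeper 0.68
```

View pics/f9.png

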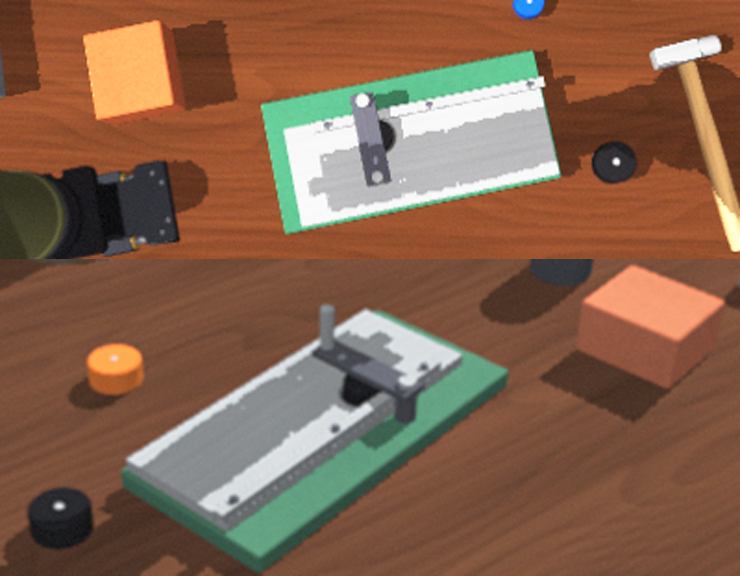

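The keeper lies across the fence over the blank: pin at top crop (377,177), scene crop (327,309), with the blank's dark edge under the bar. The other objects look unmoved. One numeric check of the pin angle, then hand in.

```bash
python3 - <<'E'
from h import *
T=ctrl.camera_params("top");S=ctrl.camera_params("scene")
X=wbed(B,tri([(T,(90+377/1.85,170+177/1.85)),(S,(150+327/2.114,180+50/2.114))])); d=X[:2]-[56,50]
print(X.round(1),"r",np.hypot(*d).round(1),"keeper",(np.arctan2(d[1],d[0])%6.283-1.22).round(3)); print(st())
ctrl.close_job()
E
```

```text
[-42.8  50.7  96.2] r 98.8 keeper 1.914
(24.15, array([0.4089, 0.2913, 0.2129]), array([-37.8, 321. , 212.9]), array([ 0.6, -1. , -0. ]), 0.349)
the job is handed in; nothing more can be done
```

The job is done and handed in at 24 s of robot time: the blank is seated and bedded, and the keeper is swung over it to its stop.

- **Push:** My first push, with the closed fingers, let the blank roll off line. I turned the gripper 90° and pushed with both finger flanks, diagonally to the fence and then along it. The sampled wrist force stayed at about 4 N or less. The pocket's true centre was at bed y ≈ 41 mm, 9 mm off nominal.
- **Seating:** Two wrist views put the blank's top at 46.6 mm above the bench. It should be 46 when seated and 52 when loose.
- **Pressing:** I held it at about 9.4 N for 1.5 s. A steady side force of about 3 N went with it.
- **Keeper:** The pin stopped moving while the force rose from 1.4 to 6.6 N. Two camera views then gave an angle of 1.914 rad, against a stop at 1.92.
- **Last checks:** In the last pictures the hammer, firebrick and the other discs look where they were. The can is mostly out of frame or hidden by the arm there, so I could not confirm it from that view. The arm only crossed that area at about 210 mm height, and the gripper ended clear of everything.

One measurement disagreed: after the first push, the wrist camera's reading of the blank's rim was about 6 mm off. I replaced it with the clear view of its centre dot.

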